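Find the tin with the loose check weight

ROBOT

A 6-joint arm with a two-finger parallel gripper is mounted at the origin on the work surface. World frame = base frame: x ahead of the robot, y to its left, z up, the work surface at z = 0. Lengths are in m, angles in degrees, forces in N, time in s.
With the tool pointing down it reaches from about 0.4 to 0.825 m from the base axis. Payload 7 kg.
Tool frame: the origin (TCP) lies between the finger pads; the fingertips stand 19 mm ahead of it and the grasp point (between the pads) is the TCP; z points along the fingers, y is the line along which they close (so a half turn about z gives the same grasp; the last joint's range is limited). The gripper opens to 88 mm and grips with 3 to 60 N. Pads are 19 mm wide; open, the fingers measure 130 mm over their backs; the gripper's body (78 mm by 193 mm) begins 47 mm behind the grasp point.
Start: joints at [-59.983, 20.546, 0.682, 0, -70.136, -16.507], TCP at [0.158, -0.656, 0.246] pointing down, gripper open.
Joint ranges: [-176.03, 176.03], [-82.01, 121.73], [-58.28, 71.71], [-173.87, 95.51], [-174.79, -0.11], [-173.66, 173.66]. Speed limits (degrees/s): [136.94, 136.94, 172.46, 180, 180, 180].

INTERFACE

Orientations are given as [roll, pitch, yaw] about the fixed x, y, z axes, in that order (R = Rz(yaw) Ry(pitch) Rx(roll)).
In Python, from plant import get_obs, snapshot, close_job, spot_in, spot_point gives the robot as it stands.
- The arm moves only by the tool play_rows, never from a script. Its argument "plan" is a list of rows, each a list of 6 numbers: the shift along the tool's x, y, z in cm, then the turn, a rotation vector about the tool's x, y, z in degrees. A call has 1 to 20 rows; each row shifts and turns the commanded pose from where the row before left it, along the tool's axes as they then stand; what a row does not reach is not made up. A row lasts 1/12 s, in which the tool goes at most 41.7 mm and 7.16 degrees, less where a joint would pass 70% of its speed; a pose out of reach is approached as far as the arm can. A call is refused whole if a number of a shift passes 4.17 or a number of a turn 7.16, either way. A call with a gripper value outside its range is refused whole. "grip" is the finger opening in cm, from 0 to 8.76, set as the call begins (left out, the last holds). The fingers move at their own pace and stop on an object; the grip force is fixed at half the most. Time passes only in rows, so rows that do not move let the fingers close. It gives the time, the measured TCP pose, the force, the opening and the grip force at its end, in the units of the state.
- get_obs(): the state, without advancing time (a new reading comes with each control period).
- snapshot(name): name is "side" or "top"; returns a dict with "frame" (480x640x3 uint8, red, green, blue), "fx", "fy", "cx", "cy" (pixels), "position" and "attitude" of the camera in the world. Camera axes: x right, y down, z forward; pixel columns grow to the right and rows downward; lengths in m; the calibration is good to about 2 mm. A picture is of the moment at which its call begins. There is no depth.
- close_job(): hands the job in; it is judged then, once.
Trained networks look in the newest picture that a camera, given by its name, has taken for a name from the list of things; names that differ only in an ending like _2 or _b are one class to them, and where a whole thing is asked for, a point or a joint stands for the part that bears it (a point fixed in the world has none). Each returns a list of dicts, best first, with "score" (0 to 1); they miss things now and then, are a little off and sometimes report something else, mostly with a low value. They report only what shows in the picture. A call takes as long as a camera call. They do not tell look-alikes from the thing itself.
- spot_in(camera, thing): "position" ([x, y, z] in m, in world coordinates, good to about 4 mm: the middle of the surface that is visible of it).
- spot_point(camera, thing): "position" ([x, y, z] in m, in world coordinates, good to about 4 mm: a listed point, or the origin of a listed thing).
The state is a dict: "clock": time; "joint_pos": joint angles; "qvel": joint speeds; "tau": joint torques, N m; "tool_pos": TCP position; "orientation": TCP orientation; "force": force on the tool from outside, world axes, zero at the start; "moment": the same for the moment, N m; "opening": finger opening in m; "gripper_force": force on a finger pad.
Only numpy, scipy, OpenCV 4.12 (cv2) and the standard library are available. Lean on these libraries where they do the work, as an engineer would, in place of code of your own. Each camera call takes 0.05 s, during which the arm holds its last target. There are 200 camera calls.

TASK

One of the three closed tins on the lab bench still has a steel check weight loose inside. Pick tins up and shake each end to end (or tip it well to and fro) to find the one that rattles; once you have had that one rattling in the air, set it down gently, lid up and flat, in the middle of the shallow white tray. Leave the other two lying flat, lid up, on the bench clear of the tray, and do not disturb the glassware, dish or tube rack beyond.

Things in the scene. Friction and masses are not known exactly. Their poses are not given: they have to be found in the camera images.
- tin_1: Closed tin, bare light metal, brighter lid fixed on, plain paper label on top; 140 (its x) x 56 (its y) x 45 mm high, hollow, walls 4 mm, 180 to 360 g empty. Origin: centre of its underside; z up. The three tins look alike and are set out at random; two are empty, one (any of them) holds the loose weight. Their own weights differ at random, so lifting alone does not tell.
- tin_2: Same as tin_1, alike in all. The loose weight, in whichever tin it is: a 150 g smooth steel disc, 36 mm across, 18 mm high. It starts near the middle and can slide 48 mm either way along the tin's x; it slides when the tin is tipped more than about 15 degrees or jerked along its length, and stays at that end when the tin is level again.
- tin_3: Same as tin_1, alike in all.
- tray: Shallow white metal tray fixed to the bench, outside 180 (its x) x 116 (its y) mm, rim 10 mm high, walls and floor 4 mm thick, inside 172 x 108 mm. Origin: centre of its underside, on the bench; its floor is 4 mm above the origin. A tin goes in with its length along the tray's x; it then has 16 mm of room at each end and 26 mm at each side.
Mind the look-alikes: they are no part of the job. Leave any yellow look-alike of the tin_2 alone.

How it is judged (in metres and radians):
On the way:
1. the tin with the loose weight is held up off the bench and shaken or tipped so that the weight slides to an end of it (((horizontal distance between tin_1 and weight below 0.075 m and height (world z) of tin_1 above 0.03 m and (x of weight in the frame of tin_1 above 0.035 m or x of weight in the frame of tin_1 below -0.035 m)) or (horizontal distance between tin_2 and weight below 0.075 m and height (world z) of tin_2 above 0.03 m and (x of weight in the frame of tin_2 above 0.035 m or x of weight in the frame of tin_2 below -0.035 m)) or (horizontal distance between tin_3 and weight below 0.075 m and height (world z) of tin_3 above 0.03 m and (x of weight in the frame of tin_3 above 0.035 m or x of weight in the frame of tin_3 below -0.035 m)))).
At the end, for the whole second after the job is handed in: The tin with the loose weight lies in the tray, its centre within 25 mm (along the tray) and 32 mm (across) of the tray's centre, flat on the tray floor within about 5 degrees, lid up; the other two lie flat, lid up, on the bench, their centres more than 85 mm from the tray's; all at rest ((((horizontal distance between tin_1 and weight below 0.06 m and x of tin_1 in the frame of tray between -0.025 and 0.025 m and y of tin_1 in the frame of tray between -0.032 and 0.032 m and z of tin_1 in the frame of tray below 0.009 m and angle between tin_1's own z axis and vertical below 0.1 rad and linear speed of tin_1 below 0.02 m/s) and (horizontal distance between tin_2 and tray above 0.085 m and height (world z) of tin_2 below 0.007 m and angle between tin_2's own z axis and vertical below 0.1 rad and linear speed of tin_2 below 0.02 m/s) and (horizontal distance between tin_3 and tray above 0.085 m and height (world z) of tin_3 below 0.007 m and angle between tin_3's own z axis and vertical below 0.1 rad and linear speed of tin_3 below 0.02 m/s)) or ((horizontal distance between tin_2 and weight below 0.06 m and x of tin_2 in the frame of tray between -0.025 and 0.025 m and y of tin_2 in the frame of tray between -0.032 and 0.032 m and z of tin_2 in the frame of tray below 0.009 m and angle between tin_2's own z axis and vertical below 0.1 rad and linear speed of tin_2 below 0.02 m/s) and (horizontal distance between tin_1 and tray above 0.085 m and height (world z) of tin_1 below 0.007 m and angle between tin_1's own z axis and vertical below 0.1 rad and linear speed of tin_1 below 0.02 m/s) and (horizontal distance between tin_3 and tray above 0.085 m and height (world z) of tin_3 below 0.007 m and angle between tin_3's own z axis and vertical below 0.1 rad and linear speed of tin_3 below 0.02 m/s)) or ((horizontal distance between tin_3 and weight below 0.06 m and x of tin_3 in the frame of tray between -0.025 and 0.025 m and y of tin_3 in the frame of tray between -0.032 and 0.032 m and z of tin_3 in the frame of tray below 0.009 m and angle between tin_3's own z axis and vertical below 0.1 rad and linear speed of tin_3 below 0.02 m/s) and (horizontal distance between tin_1 and tray above 0.085 m and height (world z) of tin_1 below 0.007 m and angle between tin_1's own z axis and vertical below 0.1 rad and linear speed of tin_1 below 0.02 m/s) and (horizontal distance between tin_2 and tray above 0.085 m and height (world z) of tin_2 below 0.007 m and angle between tin_2's own z axis and vertical below 0.1 rad and linear speed of tin_2 below 0.02 m/s)))); the robot touches nothing.
It fails at once if a bystander (flask, beaker or dish) is pushed more than 20 mm (distance of any of flask, beaker, dish from where it was at the start of the episode above 0.02 m).
It fails at once if the tube rack is struck (contact force between tube_rack and anything else above 5 N).
It fails at once if a tin is dropped or slammed into the tray ((horizontal distance between tin_1 and tray below 0.06 m and height (world z) of tin_1 below 0.03 m and linear speed of tin_1 above 0.45 m/s) or (horizontal distance between tin_2 and tray below 0.06 m and height (world z) of tin_2 below 0.03 m and linear speed of tin_2 above 0.45 m/s) or (horizontal distance between tin_3 and tray below 0.06 m and height (world z) of tin_3 below 0.03 m and linear speed of tin_3 above 0.45 m/s)).
It also fails if it takes over 72 s, if anything falls off the work surface, if the arm or the gripper's body presses on something with over 40 N, if the wrist force passes 120 N, or if a joint passes its speed limit or range.

## Working session

There is one attempt and no reset: what is moved stays moved. The work goes in short steps, Python scripts to look and compute and a tool call to move; the robot and the scene stay as the last step left them, time stands still between calls to the robot, and variables do not carry over. Pictures are saved under pics/ and viewed, at most 10 in all, crops included, and the job is handed in when it is done.

Besides the shell and the picture viewer there is one more tool, called after ">>>" in YAML: its name, and indented under it one key for each argument. play_rows: Moves the arm, as the interface text tells. Its arguments: {"type":"object","properties":{"plan":{"type":"array","items":{"type":"array","items":{"type":"number"}}},"grip":{"type":"number"}},"required":["plan"]}

```bash
mkdir -p pics; python3 - <<'E'
from plant import *
import cv2
for c in("top","side"):
    s=snapshot(c); cv2.imwrite(f"pics/{c}0.png",s["frame"][:,:,::-1])
    print(c,s["fx"],s["cx"],s["cy"],s["position"],s["attitude"])
    for t in("tin_1","tray"):
        for f in(spot_in,spot_point):
            print(t,f.__name__,[([round(x,3) for x in d["position"]],round(d["score"],2)) for d in f(c,t)])
print(get_obs())
E
```

```text
top 509.2302654990516 317.54976514825853 242.43490393439723 [0.42924831 0.0735378  1.02656864] [-176.9821224    -1.42075693  -91.33809765]
tin_1 call [([0.498, 0.403, 0.047], 0.87), ([0.578, 0.255, 0.047], 0.84), ([0.386, 0.245, 0.045], 0.68), ([0.501, 0.081, 0.047], 0.67), ([0.579, -0.081, 0.045], 0.65)]
tin_1 call [([0.579, 0.259, 0.002], 0.94), ([0.581, -0.087, -0.001], 0.83), ([0.389, 0.246, 0.001], 0.82), ([0.498, 0.41, 0.0], 0.79)]
tray call []
tray call [([0.584, -0.087, 0.002], 0.74), ([0.54, -0.256, -0.004], 0.67)]
side 459.73693955549646 324.83153133084073 241.87166765967604 [ 0.22442315 -0.53589179  0.49040761] [-125.0771996    -0.13764739  -24.60957458]
tin_1 call [([0.491, 0.39, 0.035], 0.89), ([0.567, -0.102, 0.045], 0.87), ([0.492, 0.056, 0.041], 0.83), ([0.564, 0.248, 0.039], 0.56), ([0.378, 0.22, 0.042], 0.55)]
tin_1 call [([0.502, 0.079, -0.002], 0.96), ([0.387, 0.249, -0.005], 0.95), ([0.573, 0.269, 0.002], 0.94), ([0.495, 0.411, 0.0], 0.89), ([0.578, -0.084, -0.002], 0.74)]
tray call [([0.533, -0.261, 0.003], 0.7)]
tray call [([0.537, -0.254, 0.001], 0.94)]
{'clock': 0.5, 'joint_pos': array([-5.99810413e+01,  2.05470914e+01,  6.79390941e-01, -1.25314182e-03,
       -7.01353640e+01, -1.65063596e+01]), 'qvel': array([ 0.03888895, -0.03491138, -0.04438957, -0.03549871, -0.02176082,
        0.0893924 ]), 'tau': array([ 7.58728675e-04, -5.81796634e+01,  2.93064898e+01,  6.99709117e+00,
        1.18933801e-02, -1.91165066e-05]), 'tool_pos': array([ 0.15768672, -0.65627836,  0.2455295 ]), 'orientation': array([ 1.79996727e+02,  2.59315433e-04, -1.66487827e+02]), 'force': array([ 0.46197717, -0.38523837, -0.43552051]), 'moment': array([-0.01974539,  0.01187855,  0.01143513]), 'gripper_force': 0.0, 'opening': 0.08759430995962102}
```

View pics/top0.png

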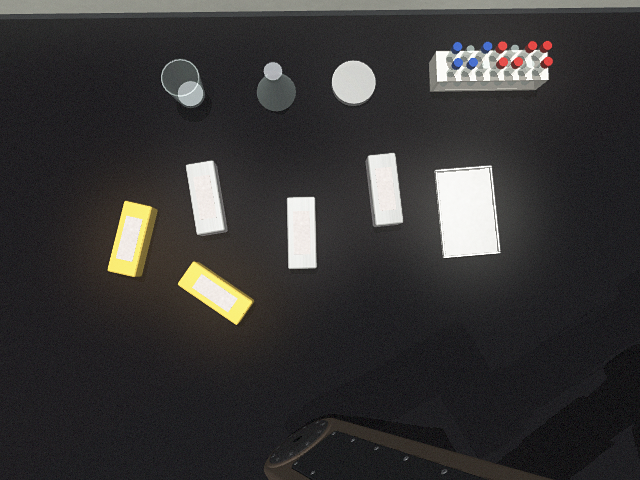

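View pics/side0.png

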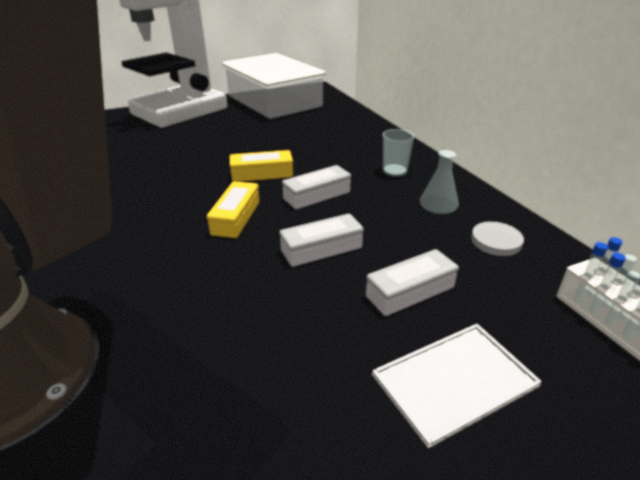

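The two yellow boxes, at top-view (132,239) and (216,293), are the look-alikes. The three bare metal tins, at (206,198), (301,233) and (385,190), fit the description. I'll measure their yaw and confirm with a crop.

```bash
cat > h.py <<'E'
import numpy as np, cv2
from plant import *
from scipy.spatial.transform import Rotation as R
def ray(s,u,v,z):
    d=R.from_euler('xyz',s["attitude"],degrees=True).as_matrix()@[(u-s["cx"])/s["fx"],(v-s["cy"])/s["fy"],1]
    p=np.array(s["position"]); return (p+d*(z-p[2])/d[2])[:2]
def boxes(s,thr=120):
    f=s["frame"].astype(int); m=((f.min(2)>thr)&(f.max(2)-f.min(2)<60)).astype(np.uint8)
    out=[]
    for c in cv2.findContours(m,cv2.RETR_EXTERNAL,cv2.CHAIN_APPROX_NONE)[0]:
        if cv2.contourArea(c)<800: continue
        (u,v),_,_=cv2.minAreaRect(c)
        z=.01 if cv2.contourArea(c)>3500 else .045
        P=np.array([ray(s,*q[0],z) for q in c],np.float32)*1000
        b=cv2.minAreaRect(P); w,h=b[1]; a=b[2]+(90 if h>w else 0)
        a=(a+90)%180-90
        out.append((round(u),round(v),np.round(b[0],1),np.round((w,h)),round(a,1)))
    return out
E
python3 - <<'E'
from h import *
s=snapshot("top")
for b in boxes(s): print(*b)
cv2.imwrite("pics/crop.png",cv2.resize(s["frame"][140:330,90:510,::-1],None,fx=1.9,fy=1.9,interpolation=cv2.INTER_CUBIC))
E
```

```text
301 232 [500.7  79.1] [138.  55.] 0.0
467 211 [ 539.3 -256.3] [180. 118.] 3.5
205 197 [572.8 263.7] [138.  55.] 8.6
385 189 [582.3 -85. ] [138.  56.] 5.0
354 82 [795.7 -29.8] [85. 86.] -19.6
184 82 [800.3 301.4] [96. 72.] 44.9
488 67 [ 835.1 -312.5] [ 94. 246.] -90.0
319 6 [966.4  21.1] [1312.   27.] 89.4
```

View pics/crop.png

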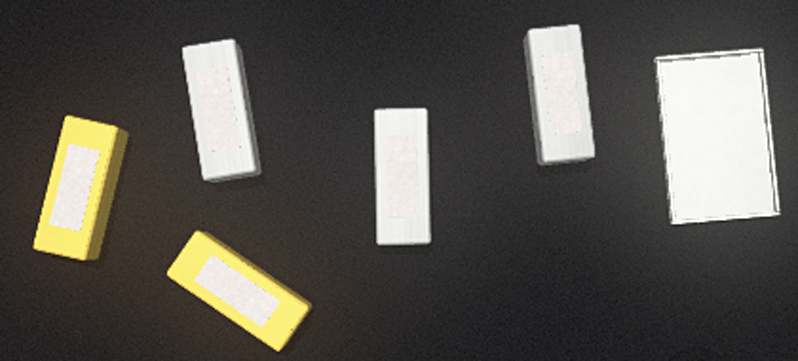

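The crop confirms it: three bare silver tins, two yellow ones to leave alone. The measured sizes match the specification (138 x 55 mm tins, 180 x 118 mm tray). I'll start with the tin nearest the tray, at (0.582, -0.085) with yaw 5.

>>> play_rows:
  plan:
    - [0, 0, 0, 0, 0, 4.25]
    - [0, 0, 0, 0, 0, 4.25]
    - [-2.62, 2.96, 0.53, 0, 0, 0]
    - [-2.62, 2.96, 0.53, 0, 0, 0]
    - [-2.62, 2.96, 0.53, 0, 0, 0]
    - [-2.62, 2.96, 0.53, 0, 0, 0]
    - [-2.62, 2.96, 0.53, 0, 0, 0]
    - [-2.62, 2.96, 0.53, 0, 0, 0]
    - [-2.62, 2.96, 0.53, 0, 0, 0]
    - [-2.62, 2.96, 0.53, 0, 0, 0]
    - [-2.62, 2.96, 0.53, 0, 0, 0]
    - [-2.62, 2.96, 0.53, 0, 0, 0]
    - [-2.62, 2.96, 0.53, 0, 0, 0]
    - [-2.62, 2.96, 0.53, 0, 0, 0]
    - [-2.62, 2.96, 0.53, 0, 0, 0]
    - [-2.62, 2.96, 0.53, 0, 0, 0]
    - [-2.62, 2.96, 0.53, 0, 0, 0]
    - [-2.62, 2.96, 0.53, 0, 0, 0]
    - [-2.62, 2.96, 0.53, 0, 0, 0]
    - [-2.62, 2.96, 0.53, 0, 0, 0]
  grip: 8.76

```text
clock: 2.22
tool_pos: [0.582, -0.0824, 0.1503]
orientation: [-180.0, 0.0, -175.0]
force: [0.5, -0.9, 0.1]
opening: 0.0875
gripper_force: 0.0
```

>>> play_rows:
  plan:
    - [0, -0.25, 3.5, 0, 0, 0]
    - [0, 0, 3.5, 0, 0, 0]
    - [0, 0, 2.5, 0, 0, 0]
    - [0, 0, 1.5, 0, 0, 0]
    - [0, 0, 0.8, 0, 0, 0]
    - [0, 0, 0, 0, 0, 0]
    - [0, 0, 0, 0, 0, 0]

```text
clock: 2.8
tool_pos: [0.5816, -0.0869, 0.0326]
orientation: [-180.0, 0.0, -175.0]
force: [0.3, -0.8, -0.5]
opening: 0.088
gripper_force: 0.0
```

>>> play_rows:
  plan:
    - [0, 0, 0, 0, 0, 0]
    - [0, 0, 0, 0, 0, 0]
    - [0, 0, 0, 0, 0, 0]
    - [0, 0, 0, 0, 0, 0]
    - [0, 0, 0, 0, 0, 0]
    - [0, 0, 0, 0, 0, 0]
    - [0, 0, 0, 0, 0, 0]
    - [0, 0, 0, 0, 0, 0]
  grip: 4.5

```text
clock: 3.47
tool_pos: [0.5815, -0.0866, 0.0327]
orientation: [180.0, 0.0, -175.0]
force: [-1.3, 1.1, 5.7]
opening: 0.0563
gripper_force: 30.0
```

>>> play_rows:
  plan:
    - [0, 0, -1, 0, 0, 0]
    - [0, 0, -2.5, 0, 0, 0]
    - [0, 0, -3.5, 0, 0, 0]
    - [0, 0, -3, 0, 0, 0]
    - [0, 0, -1, 0, 0, 0]
    - [0, 0, 0, 0, 0, 0]
    - [0, 0, 0, 0, 0, 0]
    - [0, 0, 0, 0, 0, 0]

```text
clock: 4.13
tool_pos: [0.5798, -0.0869, 0.1404]
orientation: [180.0, -0.2, -175.0]
force: [-0.2, 0.1, -3.9]
opening: 0.0561
gripper_force: 30.0
```

```bash
cat > m.py <<'E'
from plant import *
import numpy as np
o=get_obs();print(o["clock"],np.round(o["tool_pos"],4),np.round(o["orientation"],1),"F",np.round(o["force"],2),"M",np.round(o["moment"],3),o["opening"],o["gripper_force"])
E
python3 m.py
```

```text
4.1333 [ 0.5798 -0.0869  0.1404] [ 180.    -0.2 -175. ] F [-0.23  0.06 -3.88] M [-0.067  0.023 -0.008] 0.05610425406341971 29.999269545078278
```

>>> play_rows:
  plan:
    - [0, 0, 0, 0, 7, 0]
    - [0, 0, 0, 0, 7, 0]
    - [0, 0, 0, 0, 7, 0]
    - [0, 0, 0, 0, 7, 0]
    - [0, 0, 0, 0, 0, 0]
    - [0, 0, 0, 0, 0, 0]
    - [0, 0, 0, 0, 0, 0]
    - [0, 0, 0, 0, 0, 0]
    - [0, 0, 0, 0, 0, 0]
    - [0, 0, 0, 0, -7, 0]
    - [0, 0, 0, 0, -7, 0]
    - [0, 0, 0, 0, -7, 0]
    - [0, 0, 0, 0, -7, 0]
    - [0, 0, 0, 0, 0, 0]
    - [0, 0, 0, 0, 0, 0]
    - [0, 0, 0, 0, 0, 0]
    - [0, 0, 0, 0, 0, 0]
    - [0, 0, 0, 0, 0, 0]

```text
clock: 5.63
tool_pos: [0.582, -0.0867, 0.1425]
orientation: [180.0, 0.0, -175.0]
force: [0.5, 0.6, -3.6]
opening: 0.0556
gripper_force: 30.0
```

```bash
python3 m.py
```

```text
5.6333 [ 0.582  -0.0867  0.1425] [ 180.    0. -175.] F [ 0.55  0.56 -3.55] M [-0.029 -0.007  0.004] 0.05557000270502124 29.999365210533142
```

>>> play_rows:
  plan:
    - [0, 0, 0, 0, -7, 0]
    - [0, 0, 0, 0, -7, 0]
    - [0, 0, 0, 0, -7, 0]
    - [0, 0, 0, 0, -7, 0]
    - [0, 0, 0, 0, 0, 0]
    - [0, 0, 0, 0, 0, 0]
    - [0, 0, 0, 0, 0, 0]
    - [0, 0, 0, 0, 0, 0]
    - [0, 0, 0, 0, 0, 0]
    - [0, 0, 0, 0, 7, 0]
    - [0, 0, 0, 0, 7, 0]
    - [0, 0, 0, 0, 7, 0]
    - [0, 0, 0, 0, 7, 0]
    - [0, 0, 0, 0, 0, 0]
    - [0, 0, 0, 0, 0, 0]
    - [0, 0, 0, 0, 0, 0]
    - [0, 0, 0, 0, 0, 0]
    - [0, 0, 0, 0, 0, 0]

```text
clock: 7.13
tool_pos: [0.5831, -0.0946, 0.1424]
orientation: [-179.1, -0.2, -175.6]
force: [-0.6, 0.4, -3.4]
opening: 0.0559
gripper_force: 30.0
```

```bash
python3 m.py
```

```text
7.1333 [ 0.5831 -0.0946  0.1424] [-179.1   -0.2 -175.6] F [-0.64  0.39 -3.37] M [0.059 0.009 0.001] 0.055868900284031665 29.999443888664246
```

>>> play_rows:
  plan:
    - [0, 0, 0, 0, 0, 0]
    - [0, 0, 0, 0, 0, 0]
    - [0, 0, 0, 0, 0, 0]

```text
clock: 7.38
tool_pos: [0.5836, -0.0946, 0.1427]
orientation: [-179.1, -0.2, -175.6]
force: [0.2, 0.4, -3.0]
opening: 0.0555
gripper_force: 30.0
```

```bash
python3 m.py; python3 -c "
from plant import *;print(get_obs()['joint_pos'].round(1))"
```

```text
7.3833 [ 0.5836 -0.0946  0.1427] [-179.1   -0.2 -175.6] F [ 0.15  0.43 -3.05] M [ 0.044 -0.005  0.019] 0.055530904796394734 29.9993759393692
[ 10.3  17.7 -18.4   1.  -54.2 -96.5]
```

>>> play_rows:
  plan:
    - [0, 0, 0, 0, 6, 0]
    - [0, 0, 0, 0, 6, 0]
    - [0, 0, 0, 0, 6, 0]
    - [0, 0, 0, 0, 6, 0]
    - [0, 0, 0, 0, 6, 0]
    - [0, 0, 0, 0, 0, 0]
    - [0, 0, 0, 0, 0, 0]
    - [0, 0, 0, 0, 0, 0]
    - [0, 0, 0, 0, 0, 0]
    - [0, 0, 0, 0, 0, 0]
    - [0, 0, 0, 0, 0, 0]

```text
clock: 8.3
tool_pos: [0.5837, -0.0946, 0.1438]
orientation: [-179.0, -30.1, -176.1]
force: [0.9, 0.1, -3.1]
opening: 0.0561
gripper_force: 30.0
```

```bash
python3 m.py; python3 -c "
from plant import *;print(get_obs()['joint_pos'].round(1))"
```

```text
8.3 [ 0.5837 -0.0946  0.1438] [-179.   -30.1 -176.1] F [ 0.94  0.15 -3.11] M [ 0.295 -2.14   0.003] 0.05610532472075496 29.999371469020844
[  8.8  34.9   4.7  -1.4 -89.8 -94.2]
```

>>> play_rows:
  plan:
    - [0, 0, 0, 0, -6, 0]
    - [0, 0, 0, 0, -6, 0]
    - [0, 0, 0, 0, -6, 0]
    - [0, 0, 0, 0, -6, 0]
    - [0, 0, 0, 0, -6, 0]
    - [0, 0, 0, 0, 0, 0]
    - [0, 0, 0, 0, 0, 0]
    - [0, 0, 0, 0, 0, 0]
    - [0, 0, 0, 0, 0, 0]
    - [0, 0, 0, 0, 0, 0]

```text
clock: 9.13
tool_pos: [0.5845, -0.0945, 0.142]
orientation: [-179.1, -0.3, -175.6]
force: [0.6, 1.4, -2.1]
opening: 0.0558
gripper_force: 30.0
```

```bash
python3 m.py
```

```text
9.1333 [ 0.5845 -0.0945  0.142 ] [-179.1   -0.3 -175.6] F [ 0.58  1.43 -2.14] M [ 0.053 -0.013 -0.024] 0.055804283609716114 29.9993035197258
```

Tin 1's level moment barely moves (about 0.01 N·m, where the weight would give about 0.14), so it is probably empty. I'll put it back.

>>> play_rows:
  plan:
    - [0, 0.8, 3, -0.9, 0, 0.6]
    - [0, 0, 3.5, 0, 0, 0]
    - [0, 0, 2.5, 0, 0, 0]
    - [0, 0, 1, 0, 0, 0]
    - [0, 0, 0.5, 0, 0, 0]
    - [0, 0, 0.2, 0, 0, 0]
    - [0, 0, 0.2, 0, 0, 0]
    - [0, 0, 0, 0, 0, 0]
    - [0, 0, 0, 0, 0, 0]

```text
clock: 9.88
tool_pos: [0.5835, -0.087, 0.0343]
orientation: [180.0, -0.2, -176.2]
force: [0.5, -0.6, -2.4]
opening: 0.0559
gripper_force: 30.0
```

```bash
python3 m.py
```

```text
9.8833 [ 0.5835 -0.087   0.0343] [ 180.    -0.2 -176.2] F [ 0.54 -0.55 -2.42] M [ 0.006 -0.014  0.01 ] 0.055851338424047096 29.999310672283173
```

>>> play_rows:
  plan:
    - [0, 0, 0.1, 0, 0, 0]
    - [0, 0, 0.08, 0, 0, 0]
    - [0, 0, 0, 0, 0, 0]

```text
clock: 10.13
tool_pos: [0.5833, -0.087, 0.0327]
orientation: [180.0, -0.2, -176.2]
force: [-2.7, 0.9, 5.5]
opening: 0.0563
gripper_force: 30.0
```

>>> play_rows:
  plan:
    - [0, 0, 0, 0, 0, 0]
    - [0, 0, 0, 0, 0, 0]
    - [0, 0, 0, 0, 0, 0]
    - [0, 0, 0, 0, 0, 0]
    - [0, 0, 0, 0, 0, 0]
    - [0, 0, -2, 0, 0, 0]
    - [0, 0, -4, 0, 0, 0]
    - [0, 0, -2.5, 0, 0, 3.8]
    - [1.64, 3.32, 0, 0, 0, 0]
    - [1.64, 3.32, 0, 0, 0, 0]
    - [1.64, 3.32, 0, 0, 0, 0]
    - [1.64, 3.32, 0, 0, 0, 0]
    - [1.64, 3.32, 0, 0, 0, 0]
    - [0, 0, 0, 0, 0, 0]
  grip: 8.76

```text
clock: 11.3
tool_pos: [0.4991, 0.083, 0.1171]
orientation: [180.0, -0.3, -179.8]
force: [-0.4, -1.5, -0.8]
opening: 0.0877
gripper_force: 0.0
```

>>> play_rows:
  plan:
    - [-0.2, -0.4, 2.5, 0, -0.3, 0]
    - [0, 0, 3, 0, 0, 0]
    - [0, 0, 2, 0, 0, 0]
    - [0, 0, 0.9, 0, 0, 0]
    - [0, 0, 0, 0, 0, 0]
    - [0, 0, 0, 0, 0, 0]

```text
clock: 11.8
tool_pos: [0.5031, 0.0748, 0.0328]
orientation: [-180.0, -0.0, -180.0]
force: [0.3, -0.6, -0.2]
opening: 0.0874
gripper_force: 0.0
```

>>> play_rows:
  plan:
    - [0, 0, 0, 0, 0, 0]
    - [0, 0, 0, 0, 0, 0]
    - [0, 0, 0, 0, 0, 0]
    - [0, 0, 0, 0, 0, 0]
    - [0, 0, 0, 0, 0, 0]
    - [0, 0, 0, 0, 0, 0]
    - [0, 0, 0, 0, 0, 0]
    - [0, 0, 0, 0, 0, 0]
    - [0, 0, -1, 0, 0, 0]
    - [0, 0, -2.5, 0, 0, 0]
    - [0, 0, -3.5, 0, 0, 0]
    - [0, 0, -3, 0, 0, 0]
    - [0, 0, -1, 0, 0, 0]
    - [0, 0, 0, 0, 0, 0]
    - [0, 0, 0, 0, 0, 0]
    - [0, 0, 0, 0, 0, 0]
    - [0, 0, 0, 0, 0, 0]
    - [0, 0, 0, 0, 0, 0]
  grip: 4.5

```text
clock: 13.3
tool_pos: [0.502, 0.0744, 0.141]
orientation: [-179.9, -0.2, -180.0]
force: [-0.0, 0.2, -5.2]
opening: 0.0558
gripper_force: 30.0
```

```bash
python3 m.py
```

```text
13.3 [0.502  0.0744 0.141 ] [-179.9   -0.2 -180. ] F [-0.02  0.15 -5.22] M [ 0.032 -0.069 -0.005] 0.055754790845267105 29.992410242557526
```

>>> play_rows:
  plan:
    - [0, 0, 0, 0, 7, 0]
    - [0, 0, 0, 0, 7, 0]
    - [0, 0, 0, 0, 7, 0]
    - [0, 0, 0, 0, 7, 0]
    - [0, 0, 0, 0, 0, 0]
    - [0, 0, 0, 0, 0, 0]
    - [0, 0, 0, 0, 0, 0]
    - [0, 0, 0, 0, 0, 0]
    - [0, 0, 0, 0, 0, 0]
    - [0, 0, 0, 0, -7, 0]
    - [0, 0, 0, 0, -7, 0]
    - [0, 0, 0, 0, -7, 0]
    - [0, 0, 0, 0, -7, 0]
    - [0, 0, 0, 0, 0, 0]
    - [0, 0, 0, 0, 0, 0]
    - [0, 0, 0, 0, 0, 0]
    - [0, 0, 0, 0, 0, 0]
    - [0, 0, 0, 0, 0, 0]

```text
clock: 14.8
tool_pos: [0.5038, 0.0754, 0.1432]
orientation: [180.0, 0.0, -180.0]
force: [1.1, -0.4, -5.3]
opening: 0.0554
gripper_force: 30.0
```

```bash
python3 m.py
```

```text
14.8 [0.5038 0.0754 0.1432] [ 180.    0. -180.] F [ 1.08 -0.43 -5.29] M [0.022 0.025 0.014] 0.05536461008641073 29.992490708827972
```

Tin 2 weighs about 5.2 N, well over the 3.5 N an empty tin can weigh, and its moment shifted by 0.09 N·m. I'll tip it the other way to confirm.

>>> play_rows:
  plan:
    - [0, 0, 0, 0, -6, 0]
    - [0, 0, 0, 0, -6, 0]
    - [0, 0, 0, 0, -6, 0]
    - [0, 0, 0, 0, -6, 0]
    - [0, 0, 0, 0, 0, 0]
    - [0, 0, 0, 0, 0, 0]
    - [0, 0, 0, 0, 0, 0]
    - [0, 0, 0, 0, 0, 0]
    - [0, 0, 0, 0, 0, 0]
    - [0, 0, 0, 0, 0, 0]
    - [0, 0, 0, 0, 6, 0]
    - [0, 0, 0, 0, 6, 0]
    - [0, 0, 0, 0, 6, 0]
    - [0, 0, 0, 0, 6, 0]
    - [0, 0, 0, 0, 0, 0]
    - [0, 0, 0, 0, 0, 0]
    - [0, 0, 0, 0, 0, 0]
    - [0, 0, 0, 0, 0, 0]
    - [0, 0, 0, 0, 0, 0]

```text
clock: 16.38
tool_pos: [0.5144, 0.0609, 0.1498]
orientation: [-178.7, -0.6, 179.0]
force: [0.1, 0.4, -5.0]
opening: 0.0559
gripper_force: 30.0
```

```bash
python3 m.py
```

```text
16.3833 [0.5144 0.0609 0.1498] [-178.7   -0.6  179. ] F [ 0.11  0.42 -4.98] M [ 0.045 -0.068 -0.002] 0.05594429425951952 29.992454946041107
```

```bash
cat > avg.py <<'E'
from plant import *
import numpy as np
L=[]
for i in range(8):
    snapshot("top"); o=get_obs(); L.append(np.r_[o["force"],o["moment"],o["orientation"]])
L=np.array(L);print(o["clock"],o["tool_pos"].round(4),L.mean(0).round(3),L.std(0).round(3)[:6])
E
python3 avg.py
```

```text
16.7833 [0.5153 0.0612 0.15  ] [ 1.26000e-01  1.35000e-01 -4.24500e+00  9.00000e-02 -6.30000e-02
 -1.00000e-03 -1.78682e+02 -5.84000e-01  1.79009e+02] [0.392 0.38  0.566 0.03  0.025 0.037]
```

>>> play_rows:
  plan:
    - [0, 0, 0, 0, 6, 0]
    - [0, 0, 0, 0, 6, 0]
    - [0, 0, 0, 0, 6, 0]
    - [0, 0, 0, 0, 6, 0]
    - [0, 0, 0, 0, 6, 0]
    - [0, 0, 0, 0, 0, 0]
    - [0, 0, 0, 0, 0, 0]
    - [0, 0, 0, 0, 0, 0]
    - [0, 0, 0, 0, 0, 0]
    - [0, 0, 0, 0, 0, 0]
    - [0, 0, 0, 0, -6, 0]
    - [0, 0, 0, 0, -6, 0]
    - [0, 0, 0, 0, -6, 0]
    - [0, 0, 0, 0, -6, 0]
    - [0, 0, 0, 0, -6, 0]
    - [0, 0, 0, 0, 0, 0]
    - [0, 0, 0, 0, 0, 0]
    - [0, 0, 0, 0, 0, 0]
    - [0, 0, 0, 0, 0, 0]

```text
clock: 18.37
tool_pos: [0.5161, 0.0616, 0.1507]
orientation: [-178.7, -0.6, 179.0]
force: [1.0, -0.5, -5.1]
opening: 0.0559
gripper_force: 30.0
```

```bash
python3 avg.py
```

```text
18.7667 [0.5155 0.061  0.1494] [ 3.30000e-02  5.60000e-02 -4.35500e+00  9.80000e-02 -1.20000e-02
  1.10000e-02 -1.78661e+02 -6.53000e-01  1.78958e+02] [0.554 0.422 0.568 0.045 0.027 0.028]
```

The moment swing is only about 0.05 N·m, so this isn't conclusive yet. The negative tip was cut short near the wrist singularity. I'll move out to a longer reach, above the tray and high up, and repeat both tips there.

>>> play_rows:
  plan:
    - [0, 0, 0, -1.3, -0.6, -4.5]
    - [-0.55, -2.63, -0.83, 0, 0, 0]
    - [-0.55, -2.63, -0.83, 0, 0, 0]
    - [-0.55, -2.63, -0.83, 0, 0, 0]
    - [-0.55, -2.63, -0.83, 0, 0, 0]
    - [-0.55, -2.63, -0.83, 0, 0, 0]
    - [-0.55, -2.63, -0.83, 0, 0, 0]
    - [-0.55, -2.63, -0.83, 0, 0, 0]
    - [-0.55, -2.63, -0.83, 0, 0, 0]
    - [-0.55, -2.63, -0.83, 0, 0, 0]
    - [-0.55, -2.63, -0.83, 0, 0, 0]
    - [-0.55, -2.63, -0.83, 0, 0, 0]
    - [-0.55, -2.63, -0.83, 0, 0, 0]
    - [0, 0, 0, 0, 0, 0]
    - [0, 0, 0, 0, 0, 0]
    - [0, 0, 0, 0, 0, 0]

```text
clock: 20.1
tool_pos: [0.6001, -0.2498, 0.2484]
orientation: [180.0, -0.2, -176.6]
force: [-0.4, 1.4, -4.8]
opening: 0.0553
gripper_force: 30.0
```

```bash
python3 avg.py;python3 -c "
from plant import *;print(get_obs()['joint_pos'].round(1))"
```

```text
20.5 [ 0.6006 -0.2493  0.2494] [ 1.17000e-01  1.72000e-01 -4.56500e+00  2.60000e-02  4.40000e-02
  1.10000e-02  4.49890e+01 -1.00000e-01 -1.76464e+02] [0.481 0.328 0.444 0.034 0.022 0.019]
[ -5.4  18.2  -2.3   0.  -69.6 -81.1]
```

>>> play_rows:
  plan:
    - [0, 0, 0, 0, -5, 0]
    - [0, 0, 0, 0, -5, 0]
    - [0, 0, 0, 0, -5, 0]
    - [0, 0, 0, 0, -5, 0]
    - [0, 0, 0, 0, -5, 0]
    - [0, 0, 0, 0, 0, 0]
    - [0, 0, 0, 0, 0, 0]
    - [0, 0, 0, 0, 0, 0]
    - [0, 0, 0, 0, 0, 0]
    - [0, 0, 0, 0, 0, 0]
    - [0, 0, 0, 0, 0, 0]

```text
clock: 21.42
tool_pos: [0.601, -0.2497, 0.2488]
orientation: [180.0, 24.8, -176.5]
force: [-0.7, -0.2, -3.8]
opening: 0.056
gripper_force: 30.0
```

>>> play_rows:
  plan:
    - [0, 0, 0, 0, 5, 0]
    - [0, 0, 0, 0, 5, 0]
    - [0, 0, 0, 0, 5, 0]
    - [0, 0, 0, 0, 5, 0]
    - [0, 0, 0, 0, 5, 0]
    - [0, 0, 0, 0, 0, 0]
    - [0, 0, 0, 0, 0, 0]
    - [0, 0, 0, 0, 0, 0]

```text
clock: 22.08
tool_pos: [0.601, -0.2497, 0.2486]
orientation: [180.0, -0.0, -176.5]
force: [-0.1, -0.5, -5.0]
opening: 0.0559
gripper_force: 30.0
```

```bash
python3 avg.py
```

```text
22.4833 [ 0.6004 -0.25    0.2499] [-2.51000e-01  3.20000e-01 -4.68100e+00 -2.00000e-02 -5.70000e-02
  8.00000e-03 -1.34992e+02  0.00000e+00 -1.76523e+02] [0.517 0.638 0.436 0.034 0.03  0.027]
```

Rattle confirmed: the moment swung by 0.10 N·m ± 0.01, and the tin weighs 4.6 N. I'll place this one in the tray.

>>> play_rows:
  plan:
    - [1.5, -0.05, 1, 0, 0, 0]
    - [1.5, -0.05, 2.5, 0, 0, 0]
    - [1.5, -0.05, 3, 0, 0, 0]
    - [1.4, -0.1, 3, 0, 0, 0]
    - [0, 0, 3, 0, 0, 0]
    - [0, 0, 3, 0, 0, 0]
    - [0, 0, 2, 0, 0, 0]
    - [0, 0, 1, 0, 0, 0]
    - [0, 0, 0.5, 0, 0, 0]
    - [0, 0, 0, 0, 0, 0]
    - [0, 0, 0, 0, 0, 0]
    - [0, 0, 0, 0, 0, 0]

```text
clock: 23.48
tool_pos: [0.5428, -0.2562, 0.061]
orientation: [-180.0, 0.1, -176.5]
force: [0.3, -0.0, -4.6]
opening: 0.0555
gripper_force: 30.0
```

```bash
python3 - <<'E'
from h import *
for c in("top","side"):
    s=snapshot(c); cv2.imwrite(f"pics/{c}1.png",s["frame"][:,:,::-1])
E
```

```text
(no output)
```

View pics/side1.png

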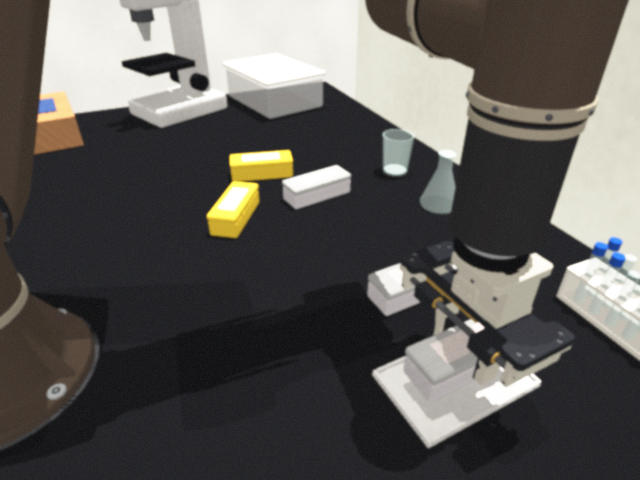

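The side view shows the tin level above the tray at about (440,365), with tin 1 clear. I'll lower it slowly.

>>> play_rows:
  plan:
    - [0.15, 0, 0.8, 0, 0, 0]
    - [0, 0, 0.6, 0, 0, 0]
    - [0, 0, 0.4, 0, 0, 0]
    - [0, 0, 0.2, 0, 0, 0]
    - [0, 0, 0.15, 0, 0, 0]
    - [0, 0, 0.1, 0, 0, 0]
    - [0, 0, 0.1, 0, 0, 0]
    - [0, 0, 0.1, 0, 0, 0]
    - [0, 0, 0, 0, 0, 0]
    - [0, 0, 0, 0, 0, 0]

```text
clock: 24.42
tool_pos: [0.5396, -0.2561, 0.0374]
orientation: [-180.0, -0.1, -176.5]
force: [-9.2, 6.2, 20.6]
opening: 0.0556
gripper_force: 30.0
```

>>> play_rows:
  plan:
    - [0, 0, 0, 0, 0, 0]
    - [0, 0, 0, 0, 0, 0]
    - [0, 0, 0, 0, 0, 0]
    - [0, 0, 0, 0, 0, 0]
    - [0, 0, 0, 0, 0, 0]
    - [0, 0, 0, 0, 0, 0]
  grip: 7.5

```text
clock: 24.92
tool_pos: [0.5401, -0.2561, 0.0347]
orientation: [-180.0, -0.1, -176.5]
force: [0.2, 0.3, 0.3]
opening: 0.0748
gripper_force: 0.0
```

>>> play_rows:
  plan:
    - [0, 0, -1, 0, 0, 0]
    - [0, 0, -2, 0, 0, 0]
    - [0, 0, -3, 0, 0, 0]
    - [0, 0, -3, 0, 0, 0]
    - [0, 0, -3, 0, 0, 0]
    - [0, 0, -3, 0, 0, 0]
    - [3, 0, -2, 0, 0, 0]
    - [4, 0, 0, 0, 0, 0]
    - [4, 0, 0, 0, 0, 0]
    - [2, -3, 0, 0, 0, 0]
    - [0, -4, 0, 0, 0, 0]
    - [0, -4, 0, 0, 0, 0]
    - [0, -4, 0, 0, 0, 0]
    - [0, -4, 0, 0, 0, 0]
    - [0, -4, 0, 0, 0, 0]
    - [0, 0, 0, 0, 0, 0]

```text
clock: 26.25
tool_pos: [0.424, -0.4992, 0.2044]
orientation: [-179.9, -0.2, -176.7]
force: [0.4, 0.5, 1.0]
opening: 0.0747
gripper_force: 0.0
```

```bash
python3 - <<'E'
from h import *
for c in("top","side"):
    s=snapshot(c); cv2.imwrite(f"pics/{c}2.png",s["frame"][:,:,::-1])
    print([(np.round(d["position"],3),round(d["score"],2)) for d in spot_point(c,"tin_1")],[(np.round(d["position"],3),round(d["score"],2)) for d in spot_point(c,"tray")])
    if c=="top":
        for b in boxes(s): print(*b)
print(get_obs()["clock"])
t=cv2.imread("pics/top2.png")[130:330,160:560];u=cv2.imread("pics/side2.png")[150:450,200:600]
cv2.imwrite("pics/end.png",np.vstack([t,u]))
E
```

```text
[(array([ 0.584, -0.087,  0.002]), 0.93), (array([0.579, 0.259, 0.003]), 0.64), (array([0.39 , 0.245, 0.003]), 0.64), (array([ 0.54 , -0.256,  0.008]), 0.57)] [(array([ 0.542, -0.259, -0.002]), 0.65)]
467 211 [ 539.5 -256.3] [180. 118.] 3.6
206 198 [571.8 261.3] [142.  59.] 8.6
385 188 [583.3 -85.2] [141.  60.] 3.9
354 82 [795.8 -30.2] [85. 86.] -1.4
181 83 [797.7 307. ] [97. 73.] 13.1
488 68 [ 834.3 -312.7] [247.  94.] 89.3
320 6 [966.4  21.1] [1312.   27.] 89.4
[(array([ 0.537, -0.259,  0.008]), 0.94), (array([ 0.575,  0.265, -0.   ]), 0.81), (array([ 0.584, -0.089, -0.003]), 0.69), (array([0.496, 0.413, 0.001]), 0.59)] [(array([ 0.54 , -0.258,  0.001]), 0.69)]
26.55
```

View pics/end.png

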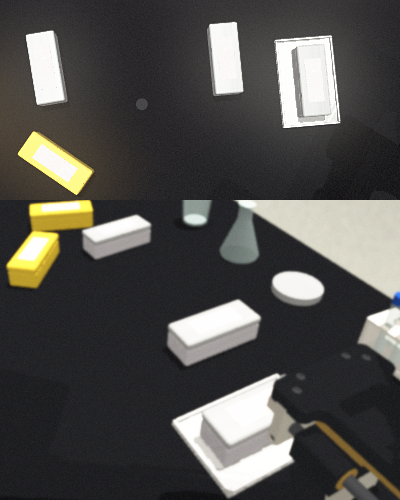

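The top crop shows the tin in the tray, but also a faint grey spot at full-frame (302,234), where tin 2 had stood. I'll check that in both views before handing in.

```bash
python3 - <<'E'
from h import *
t=cv2.imread("pics/top2.png");u=cv2.imread("pics/side2.png")
a=t[204:264,262:342]; b=u[190:280,260:380]
cv2.imwrite("pics/spot.png",np.hstack([cv2.resize(x,(400,300),interpolation=cv2.INTER_CUBIC) for x in(a,b)]))
s=snapshot("top"); print(ray(s,302,234,0), t[234,302],t[234,330])
g=(a.mean(2)>55).astype(np.uint8);print(cv2.connectedComponentsWithStats(g)[2])
E
```

```text
[0.50052346 0.0778272 ] [71 72 69] [43 40 43]
[[   0    0   80   60 4677]
 [  77    6    1    1    1]
 [   0   25    1    1    1]
 [  34   24   12   12  111]
 [   0   28    1    1    1]
 [   0   38    1    1    1]
 [   4   50    1    1    1]
 [   0   56    1    2    2]
 [   2   57    2    1    2]
 [   5   58    1    1    1]
 [   7   58    1    1    1]
 [  10   58    1    1    1]]
```

View pics/spot.png

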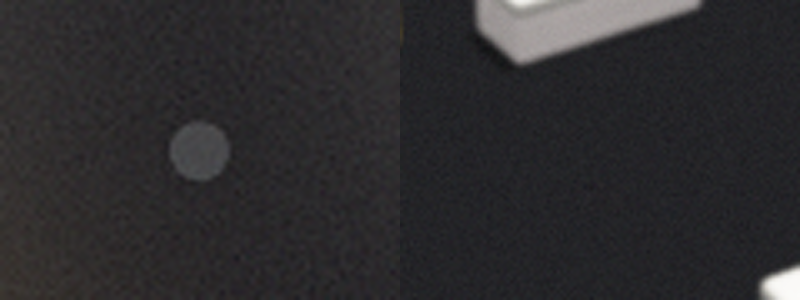

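The spot is only 12 px across (24 mm, against 36 mm for the weight) and doesn't appear at all in the side view, so it is a lamp reflection. The tin lies centred in the tray (0.540, -0.256) at floor height, and the other two are flat on the bench. Handing in.

```bash
python3 -c "
from plant import *;print(close_job())"
```

```text
the job is handed in; nothing more can be done
None
```

I found the rattling tin (the middle of the three, where the weight's slide showed as a 0.10 N·m moment swing), set it down flat in the middle of the tray, and handed the job in at about 27 s. The first tin I shook showed no rattle, and I never lifted the third; the hand-in gave no verdict.

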